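# Swing the stall's bench vise to its index mark and clamp it again

### The arm

A 6-joint arm with a two-finger parallel gripper is mounted at the origin on the work surface. World frame = base frame: x ahead of the robot, y to its left, z up, the work surface at z = 0. Lengths are in m, angles in rad, forces in N, time in s.
With the tool pointing down it reaches from about 0.275 to 0.75 m from the base axis. Payload 10.2 kg.
Tool frame: the origin (TCP) lies midway between the tips of the shut fingers; the grasp point (between the pads) lies arm.tcp_to_grasp behind it (arm.tcp_to_grasp is the distance from the TCP to the grasp point, in m); z points along the fingers, y is the direction in which the jaws open and shut (so a half turn about z gives the same grasp; the last joint's range is limited). The gripper opens to 88 mm and grips with 3 to 60 N. Pads are 18 mm wide; open, the fingers measure 123 mm over their backs; the gripper's body (75 mm by 187 mm) begins 45 mm behind the grasp point.
Start: joints at [1.089, 0.313, 1.498, -0, 1.331, -0.223], TCP at [0.134, 0.508, 0.239] pointing down, gripper open.
Joint ranges: [-2.94, 2.94], [-0.97, 2.17], [0.19, 2.56], [-1.23, 4.37], [0.02, 3.11], [-2.88, 2.88]. Speed limits (rad/s): [2.39, 2.39, 3.01, 3.14, 3.14, 3.14].

### API

Orientations are given as a 3x3 rotation matrix whose columns are the frame's x, y, z axes.
In Python, from station import arm gives the robot as it stands.
- The arm moves only by the tool step_arm, never from a script. Its argument "targets" is a list of rows, each a list of 3 entries, a list of its own where there are three numbers: the turn, a rotation vector about the tool's x, y, z in degrees, then the shift along the tool's x, y, z in m, then the opening, from 0 (shut) to 1 (fully open). In form: [[[rx, ry, rz], [x, y, z], claw], ...]. A call has 1 to 20 rows; each row shifts and turns the commanded pose from where the row before left it, along the tool's axes as they then stand; what a row does not reach is not made up. A row lasts 1/8 s, in which the tool goes at most 62.5 mm and 10.7 degrees, less where a joint would pass 70% of its speed; a pose out of reach is approached as far as the arm can. A call with a gripper value outside its range is refused whole. The fingers move at their own pace and stop on an object; "newtons" is the grip in N (left out, the last holds). Time passes only in rows, so rows that do not move let the fingers close. It gives the time, the measured TCP pose, the force and the opening at its end, in the units of the state.
- arm.get_obs(): the state, without advancing time (a new reading comes with each control period).
- arm.capture(name): name is "scene" or "top" or "wrist"; returns a dict with "pixels" (384x512x3 uint8, red, green, blue), "K" (3x3 intrinsics, pixels), "rvec" (rotation vector, rad) and "tvec" (3), from world to camera coordinates, as OpenCV has them. Camera axes: x right, y down, z forward; pixel columns grow to the right and rows downward; lengths in m; the calibration is good to about 2 mm. A picture is of the moment at which its call begins. There is no depth.
- arm.close_job(): hands the job in, once; it reports no verdict.
The state is a dict: "time": time; "joint_positions": joint angles; "dq": joint speeds; "tau": joint torques, N m; "ee_pos": TCP position; "ee_rot": TCP orientation; "contact_force": force on the tool from outside, world axes, zero at the start; "torque": the same for the moment, N m; "opening": finger opening in m.
Only numpy, scipy, OpenCV 4.12 (cv2) and the standard library are available. Lean on these libraries where they do the work, as an engineer would, in place of code of your own. Each camera call takes 0.05 s, during which the arm holds its last target.

### The job

Slacken the black clamp knob of the swivel vise, swing the vise round until its yellow pointer stands at the red mark on the dial, and tighten the knob again by feel to about 0.8 N m, so that the vise is held there. Do not force the vise round while the clamp still grips, do not overtighten the knob, and leave the tools around the vise as they lie.

Things in the scene. Friction and masses are not known exactly. Their poses are not given: they have to be found in the camera images.
- swivel_axis (a point): The vertical axis about which the vise turns, at the top face (20 mm above the table) of its round dark iron base: 180 mm across, bolted to the table, with a white dial and black graduations every 5 degrees on the side where the pointer plays. x points from the axis to the dial's zero (head angle 0), z up.
- red_mark (a point): The index mark: a red tab (9 mm wide, 23 mm tall) clipped on the rim of the dial, with a red line on the dial; fixed. The point is 90 mm out from the swivel axis, 22 mm above the table; its x axis points straight out from the swivel axis. It always lies 0.25 to 1.2 rad counter-clockwise (from above) of where the pointer starts.
- pointer (a point): Tip of the yellow pointer (7 mm wide) on the turning head, 80 mm out from the swivel axis, 32 mm above the table; x points straight out from the swivel axis. On the mark = pointer and red mark in one line seen from the axis.
- nose (a point): Centre of the vise's screw nose, where the head is gripped or pushed to swing it: an upright block 36 mm wide (along its x), 40 mm long (y), from 31 to 71 mm above the table, 101 mm from the swivel axis towards its -y. The point is 55 mm above the table; axes as the pointer's. Nothing over 21 mm high beside its wide faces; the tommy bar crosses 55 mm farther out, 44 to 72 mm high.
- head: The turning vise head (grey-green casting, 3 kg); origin on the swivel axis at table height, x towards the pointer. Slack, it swings against 0.5 N m of friction (5 N at the nose) and stays where left; stops 0.7 rad either side of the dial's zero. Jaws 70 mm wide, 76 mm high, over the axis; a hammer head held in them stands 79 mm high; jaws and screw do not move.
- knob_grip (a point): Centre of the clamp knob's grip, 95 mm above the table: a black fluted round knob 44 mm across, 28 mm tall (82 to 110 mm high), a white line on top, on an 18 mm stem, 100 mm from the swivel axis opposite the dial's zero. It stands above all else on the vise. Its washer presses the head's slotted wing on the base. z up; x along the white line.
- knob: The clamp knob with bolt and washer (origin on its axis, 31 mm above the table). Right-hand thread: counter-clockwise from above loosens. It starts clamped by an unknown amount, freed by 0.3 to 1.4 rad; where it bites cannot be seen. Free, it takes up to 0.1 N m; 0.8 N m (76 N at the washer) comes about 1 rad past the bite, last at 0.7 N m per rad. Loosening takes half as much.
- file: Bystander: a flat file with a wooden handle, lying loose on the table; leave it alone.
- wrench: Bystander: a wrench, lying loose on the table; leave it alone.
- hammer: Bystander: a hammer, lying loose on the table; leave it alone.
- screwdriver: Bystander: a screwdriver with red handle, lying loose on the table; leave it alone.
- oil_bottle: Bystander: a yellow oil bottle, 115 mm tall, standing loose on the table; leave it alone.
- grease_tin: Bystander: a low tin, 68 mm across and 45 mm tall, standing loose on the table; leave it alone.
- brush: Bystander: a hand brush, lying loose on the table; leave it alone.

How it is judged:
On the way, in this order (a step that is already met when the one before it is completed fails the run):
1. the clamp knob is slackened until its washer no longer presses on the vise head (contact force between knob and head below 3 N), for 0.2 s.
2. with the clamp slack, the vise head stands with its pointer at the red mark (angle between the x axis of pointer and the x axis of red_mark, either way round below 0.035 rad and contact force between knob and head below 3 N and angular speed of head below 0.05 rad/s), for 0.3 s.
At the end, for the whole second after the job is handed in: The pointer stands at the red mark within 2 degrees (0.035 rad), the washer of the knob presses on the vise head with 57 to 97 N (knob tightened with 0.6 to 1.0 N m, best 0.8), and knob and head are at rest (angle between the x axis of pointer and the x axis of red_mark, either way round below 0.035 rad and contact force between knob and head between 57 and 97 N and angular speed of head below 0.02 rad/s and angular speed of knob below 0.05 rad/s); the robot touches nothing.
It fails at once if the clamp knob is overtightened (over 112 N at its washer, some 1.15 N m) (contact force between knob and head above 112 N).
It fails at once if the vise head is forced round while the clamp still grips it (contact force between knob and head above 8 N and angular speed of head above 0.15 rad/s).
It fails at once if a tool, tin or bottle lying around the vise is shifted by more than 30 mm (distance of any of file, wrench, hammer, screwdriver, oil_bottle, grease_tin, brush from where it was at the start of the episode above 0.03 m).
It also fails if it takes over 58 s, if anything falls off the work surface, if the arm or the gripper's body presses on something with over 40 N, if the wrist force passes 120 N, or if a joint passes its speed limit or range.

## Working session

There is one attempt and no reset: what is moved stays moved. The work goes in short steps, Python scripts to look and compute and a tool call to move; the robot and the scene stay as the last step left them, time stands still between calls to the robot, and variables do not carry over. Pictures are saved under pics/ and viewed, and the job is handed in when it is done.

Besides the shell and the picture viewer there is one more tool, called after "Emit:" as a command line: name --argument value ..., lists and objects as JSON in quotes. step_arm: Moves the arm, as the interface text tells. Its arguments: {"type":"object","properties":{"targets":{"type":"array"},"newtons":{"type":"number"}},"required":["targets"]}

```bash
ls; mkdir -p pics
python3 - <<'E'
from station import arm
import cv2,pickle
d={}
for n in ["scene","top","wrist"]:
    c=arm.capture(n); d[n]=c
    cv2.imwrite(f"pics/{n}0.png",cv2.cvtColor(c["pixels"],cv2.COLOR_RGB2BGR))
pickle.dump(d,open("cap0.pkl","wb"))
o=arm.get_obs(); print(o, arm.tcp_to_grasp)
E
```

```text
pics
{'time': 0.15, 'joint_positions': array([ 1.08860017e+00,  3.13323691e-01,  1.49821410e+00, -5.53427270e-07,
        1.33103346e+00, -2.23370841e-01]), 'dq': array([ 5.78890955e-05, -1.34217578e-04, -4.27792802e-03,  1.20531868e-03,
       -8.73664774e-04, -7.79362771e-04]), 'tau': array([ 1.76569483e-03, -4.02302170e+01, -2.52317387e+01,  6.94715534e-02,
        3.43663373e-02, -6.81793881e-05]), 'ee_pos': array([0.13428389, 0.50735242, 0.23830965]), 'ee_rot': array([[-9.66691285e-01,  2.55944826e-01, -4.53328815e-04],
       [ 2.55945136e-01,  9.66690920e-01, -8.67273374e-04],
       [ 2.16254716e-04, -9.54412918e-04, -9.99999521e-01]]), 'contact_force': array([-0.15319548,  0.28700639, -1.06403317]), 'torque': array([-0.0066462 ,  0.0225082 , -0.01710449]), 'opening': 0.088699610337874} 0.0187
```

View pics/scene0.png

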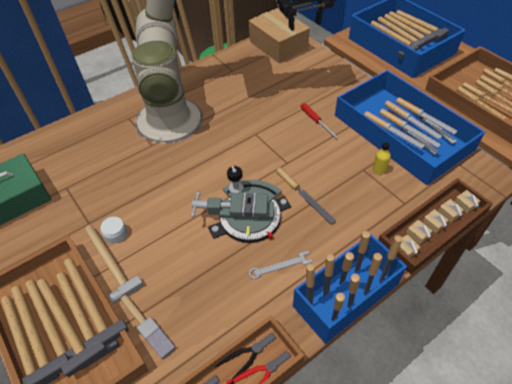

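View pics/top0.png

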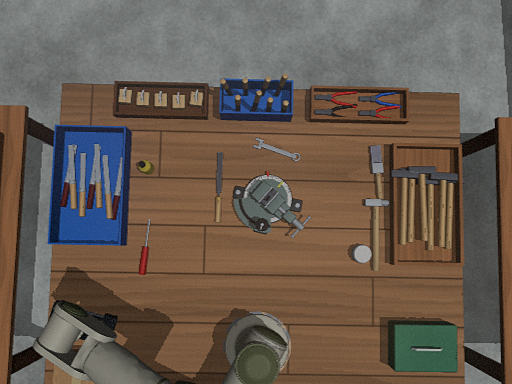

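View pics/wrist0.png

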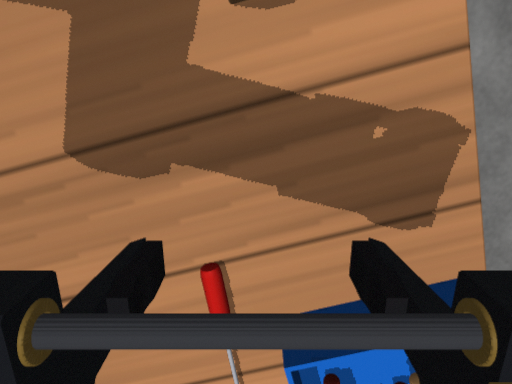

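The scene view has the vise at about (245,205), with the knob at (234,173). In the top view the vise is at (268,200) and the knob at (261,225). I'll enlarge both views and measure.

```bash
cat > h.py <<'E'
import numpy as np,cv2,pickle
def cam(c):
    R,_=cv2.Rodrigues(np.array(c["rvec"],float)); return np.array(c["K"]),R,np.array(c["tvec"],float).ravel()
def ray(c,u,v):
    K,R,t=cam(c); d=R.T@np.linalg.solve(K,[u,v,1.]); return -R.T@t,d
def onz(c,u,v,z):
    o,d=ray(c,u,v); return o+d*(z-o[2])/d[2]
def proj(c,P):
    p,_=cv2.projectPoints(np.array(P,float).reshape(-1,1,3),np.array(c["rvec"],float),np.array(c["tvec"],float),np.array(c["K"]),None); return p[:,0]
def crop(c,u0,v0,u1,v1,s,fn):
    im=cv2.cvtColor(c["pixels"],cv2.COLOR_RGB2BGR)[v0:v1,u0:u1]
    cv2.imwrite(fn,cv2.resize(im,None,fx=s,fy=s,interpolation=cv2.INTER_CUBIC))
E
python3 - <<'E'
from h import *
d=pickle.load(open("cap0.pkl","rb"))
crop(d["scene"],180,155,300,245,6,"pics/s1.png")
crop(d["top"],210,155,330,245,6,"pics/t1.png")
for n in("scene","top"):
    c=d[n];hsv=cv2.cvtColor(c["pixels"],cv2.COLOR_RGB2HSV)
    for nm,m in(("red",((hsv[...,0]<6)|(hsv[...,0]>174))&(hsv[...,1]>170)&(hsv[...,2]>90)),("yel",(hsv[...,0]>24)&(hsv[...,0]<34)&(hsv[...,1]>150)&(hsv[...,2]>90)),
      ("black",hsv[...,2]<40)):
        k,l,s,ce=cv2.connectedComponentsWithStats(m.astype(np.uint8))
        for i in range(1,k):
            if 180<ce[i][0]<330 and 150<ce[i][1]<250 and s[i][4]>1: print(n,nm,s[i],ce[i], onz(c,*ce[i],{"red":.025,"yel":.032,"black":.1}[nm]))
E
```

```text
scene red [268 233   5   6  24] [270.    235.125] [ 0.63082394 -0.03167162  0.025     ]
scene yel [247 227   2   6   8] [247.75 230.  ] [ 0.58229812 -0.07335111  0.032     ]
scene black [228 167  14  15 128] [234.390625  174.7109375] [ 0.44096296 -0.01454826  0.1       ]
scene black [244 185   8   2  12] [246.83333333 185.33333333] [ 0.49580398 -0.00982657  0.1       ]
scene black [259 186   2   1   2] [259.5 186. ] [0.52004546 0.01710126 0.1       ]
scene black [263 187   2   1   2] [263.5 187. ] [0.52999683 0.02380901 0.1       ]
scene black [266 188   9   6  10] [270.2 190.3] [0.55125398 0.03132341 0.1       ]
scene black [248 198   2   5   8] [248.625 200.   ] [ 0.54171222 -0.03724657  0.1       ]
scene black [273 227   5   6   8] [274.625 229.75 ] [ 0.66407195 -0.04222151  0.1       ]
scene black [226 232  42  11  60] [248.26666667 238.78333333] [ 0.64413813 -0.11372284  0.1       ]
top red [266 171   3   5  11] [267.18181818 172.81818182] [ 0.61986679 -0.02414349  0.025     ]
top yel [278 182   4   5   5] [279.8 184. ] [ 0.57893138 -0.070527    0.032     ]
top black [266 199   1   2   2] [266.  199.5] [ 0.51553641 -0.01990403  0.1       ]
top black [292 198   1   3   3] [292. 199.] [ 0.51917595 -0.11028388  0.1       ]
top black [239 201   2   1   2] [239.5 201. ] [0.50838729 0.07194021 0.1       ]
top black [296 211   2   1   2] [296.5 211. ] [ 0.47771289 -0.12648705  0.1       ]
top black [251 221   4   2   5] [252.4 221.4] [0.43857069 0.02569337 0.1       ]
top black [260 222   2   1   2] [260.5 222. ] [ 0.43706232 -0.00234834  0.1       ]
top black [261 230   3   1   3] [262. 230.] [ 0.40956831 -0.00807355  0.1       ]
```

View pics/s1.png

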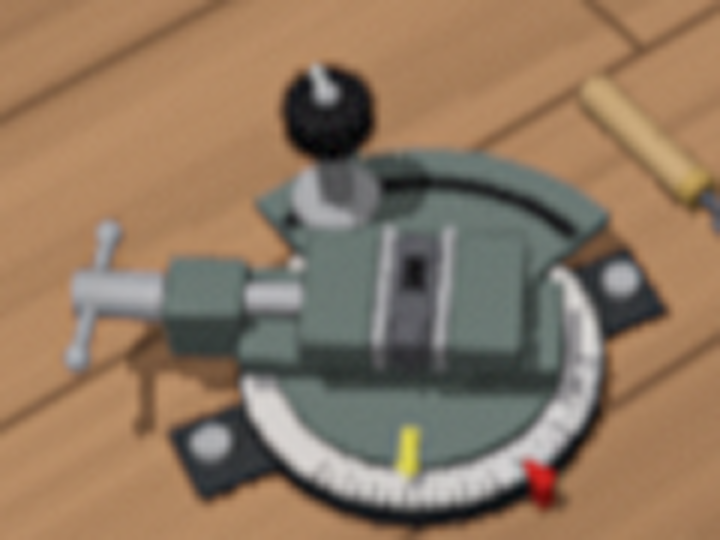

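View pics/t1.png

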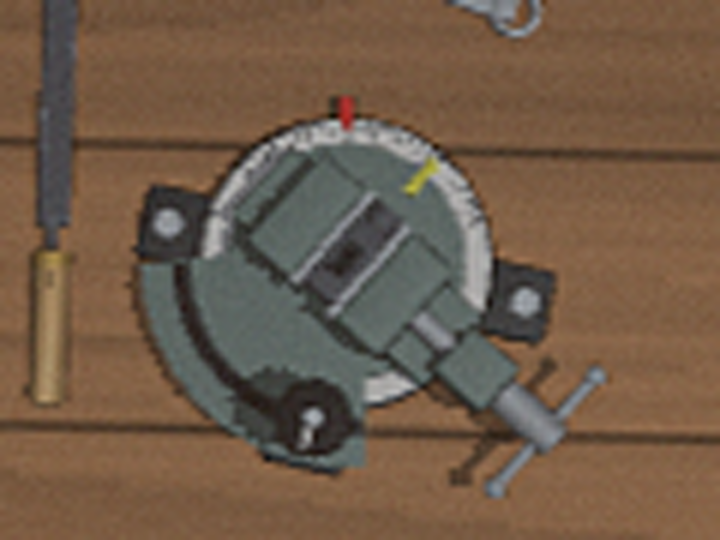

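Run:
```python
from h import *
d=pickle.load(open("cap0.pkl","rb"))
f=lambda u,v,a,b:((u+.5)/6-.5+a,(v+.5)/6-.5+b)
T=lambda u,v:f(u,v,210,155); S=lambda u,v:f(u,v,180,155)
def tri(s,t):
    o1,d1=ray(d["scene"],*s);o2,d2=ray(d["top"],*t)
    d1/=np.linalg.norm(d1);d2/=np.linalg.norm(d2)
    A=np.stack([d1,-d2],1);x=np.linalg.lstsq(A,o2-o1,rcond=None)[0]
    p=o1+d1*x[0];q=o2+d2*x[1];return (p+q)/2,np.linalg.norm(p-q)
print("boltL",tri(S(620,278),T(170,222)))
print("boltR",tri(S(210,441),T(524,300)))
print("knobtop ctr",tri(S(326,95),T(312,417)))
print("knob body top view",onz(d["top"],*T(315,418),.1))
for n,(a,b) in dict(scene=(S(620,278),S(210,441)),top=(T(170,222),T(524,300))).items():
    p=onz(d[n],*a,.022);q=onz(d[n],*b,.022);print(n,p,q,(p+q)/2,np.linalg.norm(p-q))
print("red",tri((270,235.1),(267.2,172.8)))
print("yellow",tri((247.75,230),(279.8,184)),)
for nm,uv,z in(("yel tip",T(437,160),.034),("yel in",T(408,192),.034),("red in",T(347,130),.022),("red out",T(346,100),.043),("nose",T(483,370),.071)):print(nm,onz(d["top"],*uv,z))
for nm,uv,z in(("yel tip",S(405,472),.03),("red in",S(527,463),.021),("red bot",S(542,505),.02)):print(nm,onz(d["scene"],*uv,z))
print(cam(d["top"])[0])
print([ (n,ray(d[n],0,0)[0]) for n in d])
```

```text
boltL (array([0.55013065, 0.08128617, 0.01056511]), np.float64(0.000371608568390811))
boltR (array([ 0.50646604, -0.13640527,  0.01106652]), np.float64(0.0019785044201354293))
knobtop ctr (array([ 0.42941703, -0.00686941,  0.10336387]), np.float64(0.001595513781768044))
knob body top view [ 0.42940194 -0.00797454  0.1       ]
scene [0.55678512 0.07530834 0.022     ] [ 0.51287566 -0.14056543  0.022     ] [ 0.53483039 -0.03262855  0.022     ] 0.22029418624714156
top [0.54906862 0.08102812 0.022     ] [ 0.50609501 -0.13456646  0.022     ] [ 0.52758182 -0.02676917  0.022     ] 0.21983574122576238
red (array([ 0.62222138, -0.02474797,  0.00846619]), np.float64(0.00030522419935369343))
yellow (array([ 0.57940354, -0.071085  ,  0.02664043]), np.float64(0.0006559083639621858))
yel tip [ 0.58893647 -0.0797584   0.034     ]
yel in [ 0.56909723 -0.06253929  0.034     ]
red in [ 0.60766543 -0.0253107   0.022     ]
red out [ 0.623008   -0.02383629  0.043     ]
nose [ 0.46055778 -0.10662395  0.071     ]
yel tip [ 0.58887857 -0.08059908  0.03      ]
red in [ 0.61521534 -0.02876919  0.021     ]
red bot [ 0.63765282 -0.03731353  0.02      ]
[[477.27150454   0.         262.17601714]
 [  0.         477.27150454 196.59918237]
 [  0.           0.           1.        ]]
[('scene', array([ 1.17455001, -0.45709926,  1.06863894])), ('top', array([0.37242497, 0.01879545, 1.75129195])), ('wrist', array([0.05621237, 0.52786085, 0.38434715]))]
```

The vise axis is at about (0.528,-0.027) and the knob at (0.429,-0.007). The pointer is at yaw -0.71 and the red mark at about +0.03. I'll turn the wrist, then go above the knob.

Emit:
step_arm --targets '[[[0,0,10],[0,0,0],0.9],[[0,0,10],[0,0,0],0.9],[[0,0,10],[0,0,0],0.9],[[0,0,10],[0,0,0],0.9],[[0,0,10],[0,0,0],0.9],[[0,0,10],[0,0,0],0.9],[[0,0,10],[0,0,0],0.9],[[0,0,10],[0,0,0],0.9],[[0,0,10],[0,0,0],0.9],[[0,0,10],[0,0,0],0.9],[[0,0,10],[0,0,0],0.9],[[0,0,10],[0,0,0],0.9],[[0,0,10],[0,0,0],0.9],[[0,0,10],[0,0,0],0.9]]'

```text
time: 1.9
ee_pos: [0.1343, 0.5074, 0.2385]
ee_rot: [[0.907, 0.42, -0.0], [0.42, -0.907, -0.001], [-0.0, 0.0, -1.0]]
contact_force: [0.1, -0.1, -0.6]
opening: 0.0794
```

Emit:
step_arm --targets '[[[0,0,0],[0.004,0.0493,0],0.9],[[0,0,0],[0.004,0.0493,0],0.9],[[0,0,0],[0.004,0.0493,0],0.9],[[0,0,0],[0.004,0.0493,0],0.9],[[0,0,0],[0.004,0.0493,0],0.9],[[0,0,0],[0.004,0.0493,0],0.9],[[0,0,0],[0.004,0.0493,0],0.9],[[0,0,0],[0.004,0.0493,0],0.9],[[0,0,0],[0.004,0.0493,0],0.9],[[0,0,0],[0.004,0.0493,0],0.9],[[0,0,0],[0.004,0.0493,0],0.9],[[0,0,0],[0.004,0.0493,0],0.9],[[0,0,0],[0,0,0],0.9],[[0,0,0],[0,0,0],0.9]]'

```text
time: 3.65
ee_pos: [0.429, -0.0071, 0.2385]
ee_rot: [[0.905, 0.425, -0.001], [0.425, -0.905, 0.0], [-0.001, -0.001, -1.0]]
contact_force: [0.2, 0.4, -0.1]
opening: 0.0796
```

Run:
```python
from h import *
from station import arm
c=arm.capture("wrist");pickle.dump(c,open("w1.pkl","wb"))
crop(c,0,0,512,384,1.5,"pics/w1.png")
o=arm.get_obs();print({k:np.round(o[k],4) for k in("time","joint_positions","ee_pos","ee_rot","contact_force","torque","opening")})
P=[[.4294,-.007,.11],[.528,-.0275,.02],[.589,-.08,.034],[.6185,-.025,.022]]
print(proj(c,P))
```

```text
{'time': np.float64(3.7), 'joint_positions': array([-2.9030e-01,  9.9300e-02,  1.7628e+00,  1.0000e-04,  1.2800e+00,
        8.4040e-01]), 'ee_pos': array([ 0.429 , -0.0067,  0.2387]), 'ee_rot': array([[ 9.047e-01,  4.260e-01, -4.000e-04],
       [ 4.260e-01, -9.047e-01,  3.000e-04],
       [-2.000e-04, -4.000e-04, -1.000e+00]]), 'contact_force': array([ 0.3319,  0.3541, -0.2681]), 'torque': array([-0.0497,  0.1622,  0.0213]), 'opening': np.float64(0.0794)}
[[258.49957503 180.76566415]
 [318.64243446  79.31372714]
 [401.66625312  42.1598564 ]
 [363.0861552  -15.14875481]]
```

View pics/w1.png

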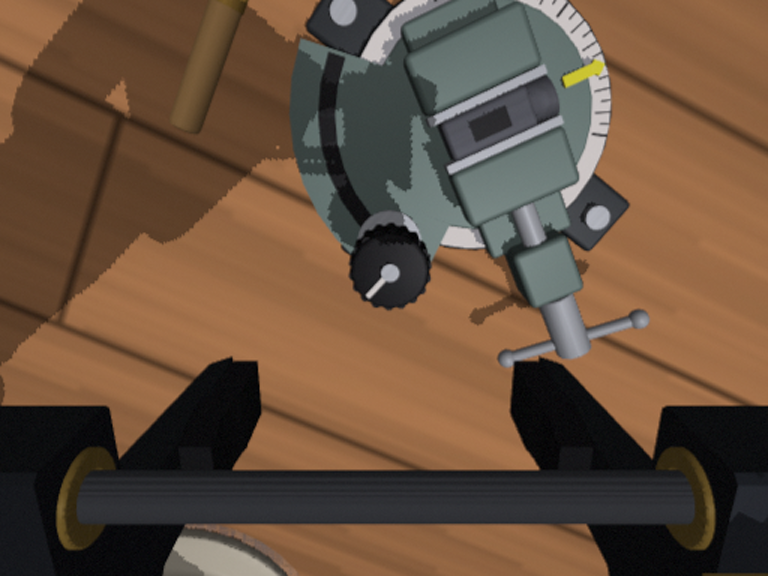

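The wrist view puts the knob top at (389,272) in the picture, which matches the estimate. Next I descend and grip.

Emit:
step_arm --newtons 50 --targets '[[[0,0,0],[0,0,0.03],0.9],[[0,0,0],[0,0,0.03],0.9],[[0,0,0],[0,0,0.03],0.9],[[0,0,0],[0,0,0.03],0.9],[[0,0,0],[0,0,0.025],0.9],[[0,0,0],[0,0,0.014],0.9],[[0,0,0],[0,0,0],0.9],[[0,0,0],[0,0,0],0.3],[[0,0,0],[0,0,0],0.3],[[0,0,0],[0,0,0],0.3],[[0,0,0],[0,0,0],0.3],[[0,0,0],[0,0,0],0.3],[[0,0,0],[0,0,0],0.3],[[0,0,0],[0,0,0],0.3]]'

```text
time: 5.45
ee_pos: [0.4304, -0.0091, 0.08]
ee_rot: [[0.905, 0.425, 0.002], [0.425, -0.905, -0.003], [0.001, 0.004, -1.0]]
contact_force: [3.0, -12.0, -4.2]
opening: 0.0429
```

```bash
cat > st.py <<'E'
from h import *
from station import arm
o=arm.get_obs();print({k:np.round(o[k],4).tolist() for k in("time","joint_positions","ee_pos","contact_force","torque","opening")}, "yawY",round(float(np.arctan2(o["ee_rot"][1,1],o["ee_rot"][0,1])),4),"tau6",round(float(o["tau"][5]),3))
E
python3 st.py
```

```text
{'time': 5.45, 'joint_positions': [-0.2934, 0.3221, 1.9624, -0.0028, 0.8539, 0.84], 'ee_pos': [0.4304, -0.0091, 0.08], 'contact_force': [3.0173, -12.0414, -4.171], 'torque': [-1.6962, -0.156, -0.0569], 'opening': 0.0429} yawY -1.1316 tau6 -0.093
```

Emit:
step_arm --targets '[[[0,0,0],[0,0.003,0],0.3],[[0,0,-5],[0,0,0],0.3],[[0,0,-5],[0,0,0],0.3],[[0,0,0],[0,0,0],0.3]]'

```text
time: 5.95
ee_pos: [0.4305, -0.0094, 0.0801]
ee_rot: [[0.817, 0.577, -0.0], [0.577, -0.817, 0.001], [0.001, -0.001, -1.0]]
contact_force: [-2.5, 7.5, 7.1]
opening: 0.0432
```

```bash
python3 st.py
```

```text
{'time': 5.95, 'joint_positions': [-0.296, 0.3234, 1.9602, 0.0017, 0.8587, 0.6587], 'ee_pos': [0.4305, -0.0094, 0.0801], 'contact_force': [-2.5042, 7.5146, 7.0587], 'torque': [0.9036, 0.2832, 0.1259], 'opening': 0.0432} yawY -0.9559 tau6 -0.226
```

Emit:
step_arm --targets '[[[0,0,-5],[0,-0.001,0],0.3],[[0,0,-5],[0,0,0],0.3],[[0,0,-5],[0,0,0],0.3],[[0,0,0],[0,0,0],0.3]]'

```text
time: 6.45
ee_pos: [0.4307, -0.0095, 0.0803]
ee_rot: [[0.641, 0.768, 0.002], [0.768, -0.641, -0.0], [0.001, 0.001, -1.0]]
contact_force: [0.4, -0.2, 5.8]
opening: 0.0428
```

```bash
python3 st.py
```

```text
{'time': 6.45, 'joint_positions': [-0.2955, 0.3226, 1.9608, 0.0001, 0.8566, 0.3998], 'ee_pos': [0.4307, -0.0095, 0.0803], 'contact_force': [0.3805, -0.2346, 5.7813], 'torque': [-0.0567, 0.0819, 0.0051], 'opening': 0.0428} yawY -0.6954 tau6 -0.394
```

Emit:
step_arm --targets '[[[0,0,-5],[0,0,0],0.3],[[0,0,-5],[0,0,0],0.3],[[0,0,-5],[0,0,0],0.3],[[0,0,0],[0,0,0],0.3]]'

```text
time: 6.95
ee_pos: [0.431, -0.0097, 0.0805]
ee_rot: [[0.42, 0.907, 0.002], [0.907, -0.42, -0.001], [0.0, 0.002, -1.0]]
contact_force: [1.2, -0.6, 7.1]
opening: 0.0429
```

```bash
python3 st.py
```

```text
{'time': 6.95, 'joint_positions': [-0.2956, 0.3224, 1.9604, -0.0, 0.8565, 0.1381], 'ee_pos': [0.431, -0.0097, 0.0805], 'contact_force': [1.2375, -0.6421, 7.1057], 'torque': [-0.156, 0.0847, -0.0065], 'opening': 0.0429} yawY -0.4337 tau6 -0.337
```

Emit:
step_arm --targets '[[[0,0,-5],[0,0,0],0.3],[[0,0,-5],[0,0,0],0.3],[[0,0,-5],[0,0,0],0.3],[[0,0,0],[0,0,0],0.3]]'

```text
time: 7.45
ee_pos: [0.4312, -0.0098, 0.0807]
ee_rot: [[0.171, 0.985, 0.003], [0.985, -0.171, -0.001], [-0.0, 0.003, -1.0]]
contact_force: [2.0, -0.5, 8.2]
opening: 0.0427
```

```bash
python3 st.py;  python3 - <<'E'
from h import *
from station import arm
c=arm.capture("top");crop(c,210,155,330,245,6,"pics/t2.png")
c=arm.capture("wrist");crop(c,0,0,512,384,1.5,"pics/w2.png")
E
```

```text
{'time': 7.45, 'joint_positions': [-0.2956, 0.3223, 1.96, -0.0, 0.8563, -0.1237], 'ee_pos': [0.4312, -0.0098, 0.0807], 'contact_force': [1.9842, -0.485, 8.2464], 'torque': [-0.1612, 0.0039, 0.0541], 'opening': 0.0427} yawY -0.1719 tau6 -0.338
```

View pics/w2.png

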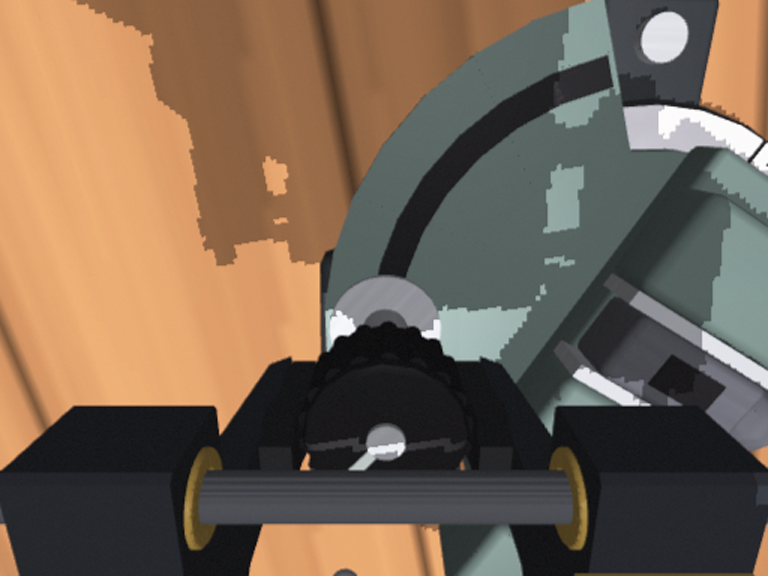

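The knob is turning with the gripper, since the white line keeps its place relative to the jaws. The wrist torque has levelled off, so it is probably free already. I'll turn 30° more to be sure.

Emit:
step_arm --targets '[[[0,0,-6],[0,0,-0.001],0.3],[[0,0,-6],[0,0,0],0.3],[[0,0,-6],[0,0,0],0.3],[[0,0,-6],[0,0,0],0.3],[[0,0,-6],[0,0,0],0.3],[[0,0,0],[0,0,0],0.3]]'

```text
time: 8.3
ee_pos: [0.4318, -0.0097, 0.0811]
ee_rot: [[-0.344, 0.939, 0.004], [0.939, 0.344, -0.001], [-0.002, 0.004, -1.0]]
contact_force: [8.9, 0.5, -4.1]
opening: 0.0429
```

```bash
python3 st.py
```

```text
{'time': 8.3, 'joint_positions': [-0.2954, 0.3218, 1.9591, 0.0008, 0.8564, -0.6475], 'ee_pos': [0.4318, -0.0097, 0.0811], 'contact_force': [8.9122, 0.4886, -4.05], 'torque': [-0.1374, -1.0967, -0.0033], 'opening': 0.0429} yawY 0.3515 tau6 -0.413
```

Emit:
step_arm --targets '[[[0,0,0],[0,0,0],0.3],[[0,0,0],[0,0,0],0.3]]'

```text
time: 8.55
ee_pos: [0.4318, -0.0097, 0.0811]
ee_rot: [[-0.343, 0.939, 0.004], [0.939, 0.343, -0.001], [-0.002, 0.004, -1.0]]
contact_force: [10.1, 0.1, -4.5]
opening: 0.0429
```

```bash
python3 st.py
```

```text
{'time': 8.55, 'joint_positions': [-0.2955, 0.3219, 1.9591, 0.0007, 0.8564, -0.6463], 'ee_pos': [0.4318, -0.0097, 0.0811], 'contact_force': [10.0802, 0.0959, -4.4673], 'torque': [-0.0929, -1.0834, 0.0811], 'opening': 0.0429} yawY 0.3504 tau6 0.033
```

Emit:
step_arm --targets '[[[0,0,0],[0,0,0],0.9],[[0,0,0],[0,0,0],0.9],[[0,0,0],[0,0,0],0.9],[[0,0,0],[0,0,0],0.9],[[0,0,0],[0,0,-0.03],0.9],[[0,0,0],[0,0,-0.04],0.9],[[0,0,10.1],[0,0,-0.04],0.9],[[0,0,10.1],[0,0,-0.04],0.9],[[0,0,10.1],[0,0,-0.01],0.9],[[0,0,10.1],[0,0,0],0.9],[[0,0,10.1],[0,0,0],0.9],[[0,0,10.1],[0,0,0],0.9],[[0,0,0],[-0.0128,0.0217,0],0.9],[[0,0,0],[-0.0128,0.0217,0],0.9],[[0,0,0],[-0.0128,0.0217,0],0.9],[[0,0,0],[-0.0128,0.0217,0],0.9],[[0,0,0],[0,0,0],0.9],[[0,0,0],[0,0,0],0.9]]'

```text
time: 10.8
ee_pos: [0.4627, -0.104, 0.2406]
ee_rot: [[0.648, 0.761, -0.0], [0.761, -0.648, 0.0], [0.0, -0.001, -1.0]]
contact_force: [-0.7, 0.6, 0.7]
opening: 0.0791
```

```bash
python3 st.py;python3 - <<'E'
from h import *
from station import arm
c=arm.capture("wrist");pickle.dump(c,open("w3.pkl","wb"))
crop(c,0,0,512,384,1.5,"pics/w3.png")
E
```

```text
{'time': 10.8, 'joint_positions': [-0.4688, 0.1994, 1.6397, 0.0002, 1.303, 0.2365], 'ee_pos': [0.4627, -0.104, 0.2406], 'contact_force': [-0.7293, 0.5562, 0.6647], 'torque': [-0.0701, 0.1324, -0.0563], 'opening': 0.0791} yawY -0.7054 tau6 -0.004
```

View pics/w3.png

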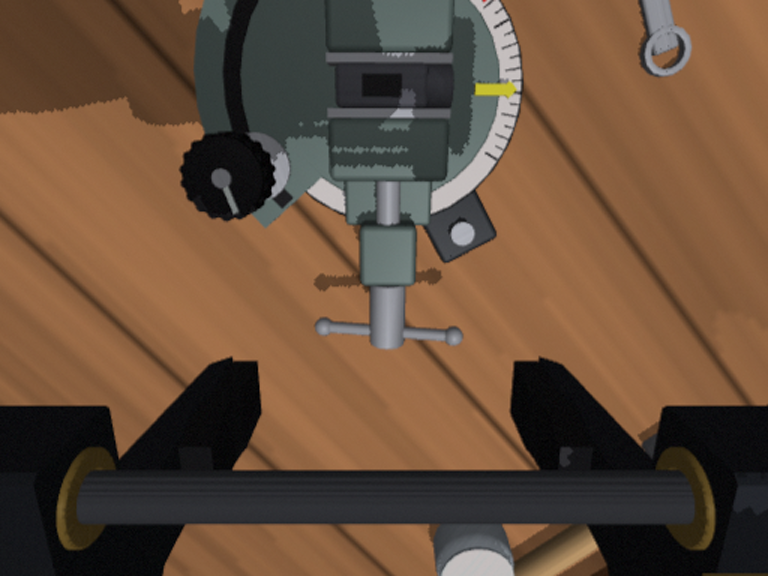

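Run:
```python
from h import *
c=pickle.load(open("w3.pkl","rb"))
f=lambda u,v:((u+.5)/1.5-.5,(v+.5)/1.5-.5)
hsv=cv2.cvtColor(c["pixels"],cv2.COLOR_RGB2HSV)
m=((hsv[...,0]>24)&(hsv[...,0]<34)&(hsv[...,1]>150)&(hsv[...,2]>90)).astype(np.uint8)
k,l,s,ce=cv2.connectedComponentsWithStats(m)
i=1+np.argmax(s[1:,4]);ys,xs=np.nonzero(l==i)
P=np.array([onz(c,x,y,.034)[:2] for x,y in zip(xs,ys)])
mu=P.mean(0);w,v=np.linalg.eigh(np.cov(P.T));print("yel centroid",mu,"axis yaw",np.arctan2(v[1,1],v[0,1]),np.ptp((P-mu)@v[:,1]))
t=P[np.argsort((P-mu)@v[:,1]*np.sign(v[0,1]))[-5:]].mean(0);print("tip",t)
for n,uv,z in(("nose top",f(388,254),.071),("nose l",f(362,254),.071),("nose r",f(414,254),.071),("nose far",f(388,225),.071),("nose near",f(388,283),.071)):print(n,onz(c,*uv,z))
print("proj axis/red", proj(c,[[.528,-.0275,.02],[.6185,-.0245,.022]])*1.5)
e=-.705;print("axis from tip",t-.08*np.array([np.cos(e),np.sin(e)]))
```

```text
yel centroid [ 0.57910937 -0.07189856] axis yaw 2.432015186967505 0.025806309426775854
tip [ 0.5878411  -0.08065251]
nose top [ 0.46320474 -0.10313414  0.071     ]
nose l [ 0.45081444 -0.09259253  0.071     ]
nose r [ 0.47559457 -0.11367536  0.071     ]
nose far [ 0.47504786 -0.0891725   0.071     ]
nose near [ 0.45094444 -0.11758759  0.071     ]
proj axis/red [[388.13241753  88.93541296]
 [495.92014558 -16.02714167]]
axis from tip [ 0.52691218 -0.02880981]
```

The wrist view has the head aligned with the tool. The pointer is at (476-518,89), yaw -0.71, and the nose is under the TCP within 1 mm. I'll descend onto the nose and grip it.

Emit:
step_arm --newtons 20 --targets '[[[0,0,0],[0,0,0.05],0.9],[[0,0,0],[0,0,0.05],0.9],[[0,0,0],[0,0,0.05],0.9],[[0,0,0],[0,0,0.03],0.9],[[0,0,0],[0,0,0.0075],0.9],[[0,0,0],[0,0,0],0.9],[[0,0,0],[0,0,0],0.3],[[0,0,0],[0,0,0],0.3],[[0,0,0],[0,0,0],0.3],[[0,0,0],[0,0,0],0.3],[[0,0,0],[0,0,0],0.3],[[0,0,0],[0,0,0],0.3]]'

```text
time: 12.35
ee_pos: [0.4633, -0.1049, 0.0534]
ee_rot: [[0.649, 0.761, 0.001], [0.761, -0.649, -0.0], [0.0, 0.001, -1.0]]
contact_force: [1.3, -2.2, 0.1]
opening: 0.0357
```

```bash
python3 st.py
```

```text
{'time': 12.35, 'joint_positions': [-0.47, 0.4507, 1.8536, 0.0, 0.8365, 0.2361], 'ee_pos': [0.4633, -0.1049, 0.0534], 'contact_force': [1.3344, -2.1923, 0.053], 'torque': [-0.2698, -0.0331, -0.233], 'opening': 0.0357} yawY -0.706 tau6 -0.211
```

Emit:
step_arm --targets '[[[0,0,-1],[0.0,0.0017,0],0.3],[[0,0,-1],[0.0,0.0017,0],0.3],[[0,0,-1],[0,0.0017,0],0.3]]'

```text
time: 12.72
ee_pos: [0.4671, -0.108, 0.0533]
ee_rot: [[0.607, 0.795, 0.0], [0.795, -0.607, -0.0], [0.0, 0.0, -1.0]]
contact_force: [-1.7, -0.1, 4.4]
opening: 0.0362
```

```bash
python3 st.py
```

```text
{'time': 12.725, 'joint_positions': [-0.4723, 0.4587, 1.8403, -0.0, 0.8425, 0.1799], 'ee_pos': [0.4671, -0.108, 0.0533], 'contact_force': [-1.7222, -0.0727, 4.4022], 'torque': [-0.1609, 0.3274, -0.4727], 'opening': 0.0362} yawY -0.6522 tau6 -0.29
```

The head swings with only about 2 N, so the clamp is slack. I'll carry on along the arc.

Emit:
step_arm --targets '[[[0,0,-3],[0.00014,0.0052,0],0.3],[[0,0,-3],[0.00014,0.0052,0],0.3],[[0,0,-3],[0.00014,0.0052,0],0.3],[[0,0,-3],[0.00014,0.0052,0],0.3],[[0,0,-3],[0.00014,0.0052,0],0.3],[[0,0,-3],[0.00014,0.0052,0],0.3],[[0,0,-3],[0.00014,0.0052,0],0.3],[[0,0,-3],[0.00014,0.0052,0],0.3],[[0,0,-3],[0.00014,0.0052,0],0.3],[[0,0,-3],[0.00014,0.0052,0],0.3],[[0,0,-3],[0.00014,0.0052,0],0.3],[[0,0,-2],[0.0001,0.0035,0],0.3],[[0,0,0],[0,0,0],0.3],[[0,0,0],[0,0,0],0.3]]'

```text
time: 14.48
ee_pos: [0.5242, -0.1294, 0.0534]
ee_rot: [[0.042, 0.999, 0.003], [0.999, -0.042, -0.002], [-0.002, 0.003, -1.0]]
contact_force: [4.6, -5.9, -1.7]
opening: 0.0359
```

```bash
python3 st.py;python3 - <<'E'
from h import *
from station import arm
c=arm.capture("wrist");pickle.dump(c,open("w4.pkl","wb"))
crop(c,0,0,512,384,1.5,"pics/w4.png")
c=arm.capture("scene");pickle.dump(c,open("s4.pkl","wb"))
crop(c,180,155,300,245,6,"pics/s4.png")
c=arm.capture("top");pickle.dump(c,open("t4.pkl","wb"))
crop(c,210,155,330,245,6,"pics/t4.png")
E
```

```text
{'time': 14.475, 'joint_positions': [-0.4587, 0.5613, 1.6595, -0.0011, 0.9176, -0.4163], 'ee_pos': [0.5242, -0.1294, 0.0534], 'contact_force': [4.6413, -5.8946, -1.7081], 'torque': [-1.0227, -0.3289, -0.2855], 'opening': 0.0359} yawY -0.0417 tau6 -0.351
```

View pics/w4.png

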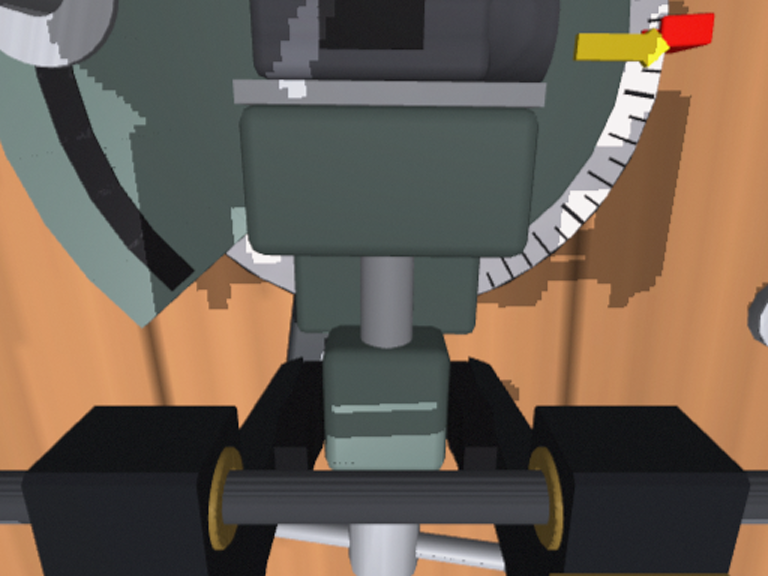

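View pics/s4.png

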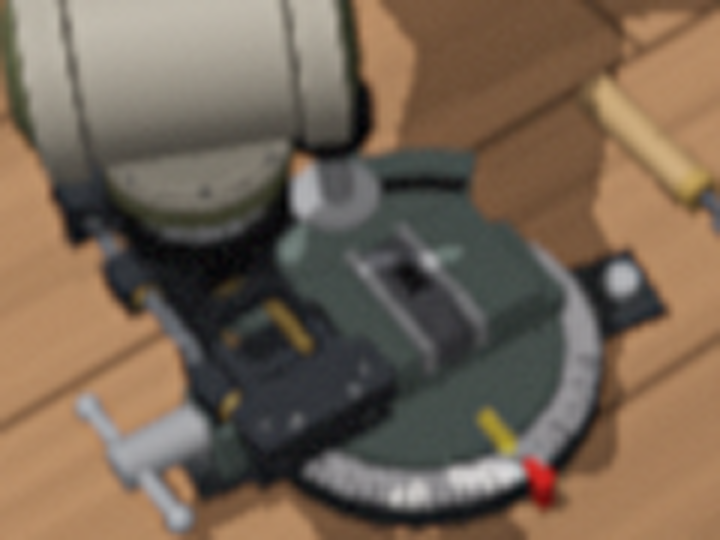

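View pics/t4.png

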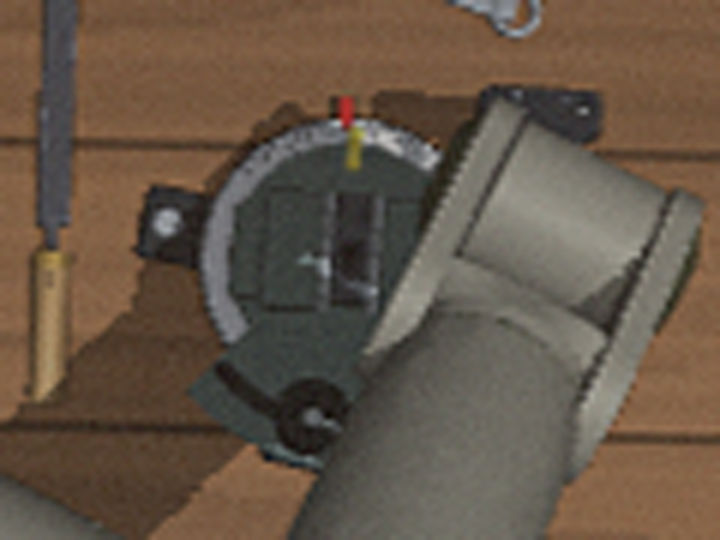

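```bash
cat > meas.py <<'E'
from h import *
import sys
def masks(c):
    hsv=cv2.cvtColor(c["pixels"],cv2.COLOR_RGB2HSV)
    r=((hsv[...,0]<6)|(hsv[...,0]>174))&(hsv[...,1]>170)&(hsv[...,2]>90)
    y=(hsv[...,0]>23)&(hsv[...,0]<34)&(hsv[...,1]>140)&(hsv[...,2]>70)
    return r,y
def blob(m,roi):
    u0,v0,u1,v1=roi;q=np.zeros_like(m);q[v0:v1,u0:u1]=m[v0:v1,u0:u1]
    k,l,s,ce=cv2.connectedComponentsWithStats(q.astype(np.uint8));i=1+np.argmax(s[1:,4]);ys,xs=np.nonzero(l==i);return xs,ys
def yaw(p,ax): return np.arctan2(p[1]-ax[1],p[0]-ax[0])
def report(c,roi):
    r,y=masks(c)
    out={}
    for n,m,z in(("red",r,.031),("yel",y,.034)):
        xs,ys=blob(m,roi);P=np.array([onz(c,a,b,z)[:2] for a,b in zip(xs,ys)]);mu=P.mean(0);w,v=np.linalg.eigh(np.cov(P.T));e=v[:,1]*np.sign(v[0,1])
        print(n,len(P),"px",(xs.min(),xs.max(),ys.min(),ys.max()),mu.round(4),"own axis yaw",np.arctan2(e[1],e[0]).round(4),
          "yaw about axes",[round(float(yaw(mu,ax)),4) for ax in((.5276,-.0270),(.527,-.0285),(.5283,-.0276))])
E
python3 - <<'E'
from meas import *
for n,roi in(("w4",(300,0,512,120)),("s4",(230,210,290,245)),("t4",(255,165,285,190))):
    print(n);report(pickle.load(open(n+".pkl","rb")),roi)
c=pickle.load(open("w4.pkl","rb"));crop(c,370,0,490,60,6,"pics/w4z.png")
E
```

```text
w4
red 748 px (np.int64(439), np.int64(475), np.int64(9), np.int64(34)) [ 0.6155 -0.0276] own axis yaw -0.0369 yaw about axes [-0.0066, 0.0104, 0.0002]
yel 1115 px (np.int64(382), np.int64(445), np.int64(19), np.int64(44)) [ 0.5947 -0.0316] own axis yaw -0.0541 yaw about axes [-0.0681, -0.0454, -0.0598]
s4
red 25 px (np.int64(268), np.int64(272), np.int64(232), np.int64(239)) [ 0.6337 -0.0345] own axis yaw -0.581 yaw about axes [-0.0708, -0.0564, -0.0656]
yel 17 px (np.int64(260), np.int64(265), np.int64(224), np.int64(229)) [ 0.5995 -0.0346] own axis yaw -0.0569 yaw about axes [-0.1056, -0.0842, -0.0982]
t4
red 9 px (np.int64(266), np.int64(268), np.int64(171), np.int64(175)) [ 0.6179 -0.0242] own axis yaw -0.1087 yaw about axes [0.0314, 0.0477, 0.0383]
yel 10 px (np.int64(268), np.int64(269), np.int64(177), np.int64(182)) [ 0.5935 -0.0295] own axis yaw -0.0282 yaw about axes [-0.0384, -0.0155, -0.0296]
```

View pics/w4z.png

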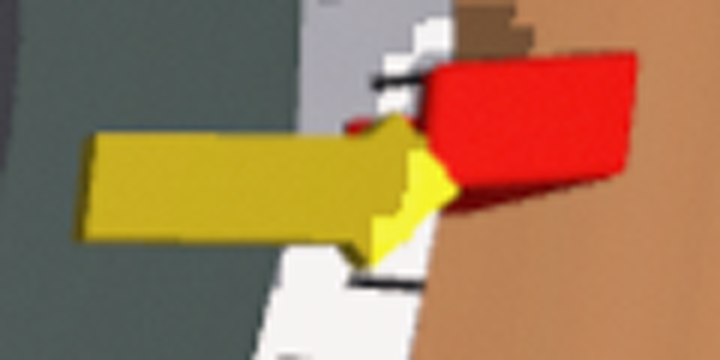

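The pointer stands roughly 0.06 rad short of the red tab. I'll nudge it 3.2°, release, and view it from straight above.

Emit:
step_arm --targets '[[[0,0,-1.6],[-0.0006,0.0028,0],0.3],[[0,0,-1.6],[0,0.0028,0],0.3],[[0,0,0],[0,0,0],0.3],[[0,0,0],[0,0,0],0.3],[[0,0,0],[0,0,0],0.3]]'

```text
time: 15.25
ee_pos: [0.5296, -0.1295, 0.0534]
ee_rot: [[-0.015, 1.0, 0.002], [1.0, 0.015, -0.001], [-0.001, 0.002, -1.0]]
contact_force: [5.3, -4.7, -0.1]
opening: 0.0355
```

```bash
python3 st.py;python3 - <<'E'
from meas import *
from station import arm
for n,roi in(("wrist",(300,0,512,120)),("top",(255,165,285,190))):
    c=arm.capture(n);pickle.dump(c,open(n[0]+"5.pkl","wb"));print(n);report(c,roi)
    if n=="wrist":crop(c,370,0,490,60,6,"pics/w5z.png")
E
```

```text
{'time': 15.25, 'joint_positions': [-0.4546, 0.5709, 1.6422, -0.0004, 0.9261, -0.469], 'ee_pos': [0.5296, -0.1295, 0.0534], 'contact_force': [5.3469, -4.6905, -0.0711], 'torque': [-0.8824, -0.4144, -0.5351], 'opening': 0.0355} yawY 0.0146 tau6 -0.492
wrist
red 696 px (np.int64(439), np.int64(474), np.int64(22), np.int64(46)) [ 0.6159 -0.0278] own axis yaw 0.1632 yaw about axes [-0.0096, 0.0074, -0.0028]
yel 1090 px (np.int64(383), np.int64(445), np.int64(20), np.int64(44)) [ 0.5947 -0.028 ] own axis yaw 0.0039 yaw about axes [-0.0146, 0.0077, -0.0057]
top
red 9 px (np.int64(266), np.int64(268), np.int64(171), np.int64(175)) [ 0.6179 -0.0242] own axis yaw -0.1087 yaw about axes [0.0314, 0.0477, 0.0383]
yel 13 px (np.int64(267), np.int64(268), np.int64(176), np.int64(182)) [ 0.5951 -0.0256] own axis yaw -0.0189 yaw about axes [0.02, 0.0418, 0.0292]
```

View pics/w5z.png

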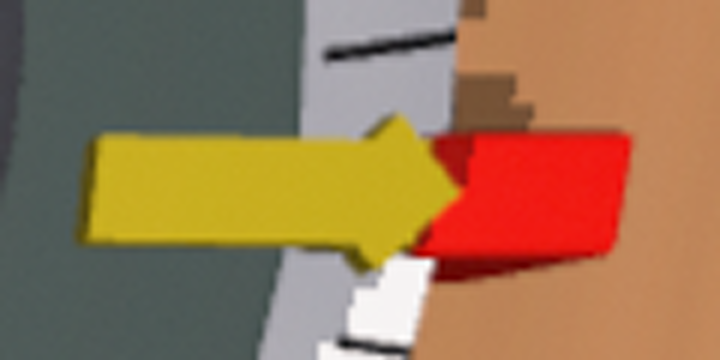

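Emit:
step_arm --targets '[[[0,0,0],[0,0,0],0.9],[[0,0,0],[0,0,0],0.9],[[0,0,0],[0,0,0],0.9],[[0,0,0],[0,0,0],0.9],[[0,0,0],[0,0,-0.04],0.9],[[0,0,0],[0,0,-0.05],0.9],[[0,0,0],[0.011,0.025,-0.04],0.9],[[0,0,0],[0.011,0.025,-0.01],0.9],[[0,0,0],[0,0,0],0.9],[[0,0,0],[0,0,0],0.9]]'

```text
time: 16.6
ee_pos: [0.5777, -0.1063, 0.1923]
ee_rot: [[-0.014, 1.0, -0.002], [1.0, 0.014, 0.001], [0.001, -0.002, -1.0]]
contact_force: [0.6, -0.4, 0.0]
opening: 0.0792
```

```bash
python3 st.py;python3 - <<'E'
from meas import *
from station import arm
c=arm.capture("wrist");pickle.dump(c,open("w6.pkl","wb"));crop(c,0,0,512,384,1.5,"pics/w6.png")
report(c,(0,0,512,200)); print(ray(c,0,0)[0])
E
```

```text
{'time': 16.6, 'joint_positions': [-0.3813, 0.4875, 1.3675, -0.0002, 1.2885, -0.3948], 'ee_pos': [0.5777, -0.1063, 0.1923], 'contact_force': [0.6244, -0.4063, 0.0453], 'torque': [-0.0534, 0.0931, -0.0345], 'opening': 0.0792} yawY 0.0136 tau6 0.006
red 195 px (np.int64(298), np.int64(318), np.int64(78), np.int64(88)) [ 0.6188 -0.0262] own axis yaw -0.0003 yaw about axes [0.0084, 0.0247, 0.0151]
yel 264 px (np.int64(267), np.int64(297), np.int64(79), np.int64(90)) [ 0.5952 -0.0276] own axis yaw -0.0167 yaw about axes [-0.0091, 0.013, -0.0002]
[ 0.5746865  -0.02753596  0.33847595]
```

View pics/w6.png

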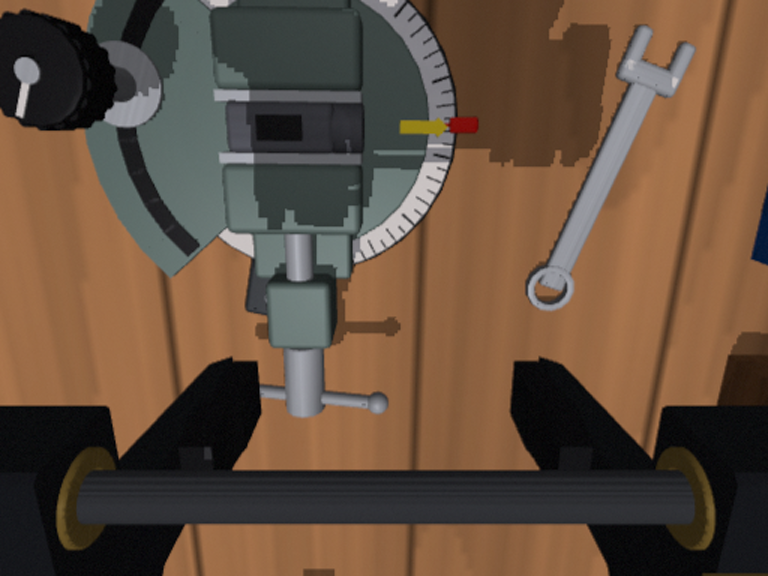

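From straight above, the pointer stands about 0.012–0.017 rad short of the red tab. I'll regrip and nudge it a little further.

Emit:
step_arm --targets '[[[0,0,0],[-0.011,-0.025,0.01],0.9],[[0,0,0],[-0.011,-0.025,0.04],0.9],[[0,0,0],[0,0,0.05],0.9],[[0,0,0],[0,0,0.04],0.9],[[0,0,0],[0,0,0],0.9],[[0,0,0],[0,0,0],0.3],[[0,0,0],[0,0,0],0.3],[[0,0,0],[0,0,0],0.3],[[0,0,0],[0,0,0],0.3],[[0,0,0],[0,0,0],0.3],[[0,0,0],[0,0,0],0.3]]'

```text
time: 18.02
ee_pos: [0.5291, -0.129, 0.0536]
ee_rot: [[-0.013, 1.0, 0.001], [1.0, 0.013, -0.0], [-0.0, 0.001, -1.0]]
contact_force: [2.3, 0.6, 3.1]
opening: 0.0358
```

```bash
python3 st.py
```

```text
{'time': 18.025, 'joint_positions': [-0.4544, 0.5701, 1.643, 0.0003, 0.9275, -0.4677], 'ee_pos': [0.5291, -0.129, 0.0536], 'contact_force': [2.2916, 0.6434, 3.1182], 'torque': [-0.0141, -0.1324, -0.2814], 'opening': 0.0358} yawY 0.0131 tau6 -0.255
```

Emit:
step_arm --targets '[[[0,0,-0.8],[0,0.0014,0],0.3],[[0,0,0],[0,0,0],0.3],[[0,0,0],[0,0,0],0.3]]'

```text
time: 18.4
ee_pos: [0.5304, -0.129, 0.0535]
ee_rot: [[-0.027, 1.0, 0.001], [1.0, 0.027, -0.0], [-0.0, 0.001, -1.0]]
contact_force: [0.3, 0.2, 5.2]
opening: 0.0359
```

```bash
python3 st.py
```

```text
{'time': 18.4, 'joint_positions': [-0.4533, 0.5725, 1.6388, 0.0001, 0.9296, -0.4809], 'ee_pos': [0.5304, -0.129, 0.0535], 'contact_force': [0.2873, 0.1678, 5.2236], 'torque': [0.0067, 0.1058, -0.3197], 'opening': 0.0359} yawY 0.0275 tau6 -0.347
```

Emit:
step_arm --targets '[[[0,0,0],[0,0,0],0.9],[[0,0,0],[0,0,0],0.9],[[0,0,0],[0,0,0],0.9],[[0,0,0],[0,0,0],0.9],[[0,0,0],[0,0,-0.04],0.9],[[0,0,0],[0,0,-0.05],0.9],[[0,0,0],[0.011,0.025,-0.03],0.9],[[0,0,0],[0.011,0.025,0],0.9],[[0,0,0],[0,0,0],0.9],[[0,0,0],[0,0,0],0.9]]'

```text
time: 19.65
ee_pos: [0.5789, -0.1057, 0.1727]
ee_rot: [[-0.027, 1.0, -0.001], [1.0, 0.027, 0.0], [0.0, -0.001, -1.0]]
contact_force: [0.0, 0.1, -0.2]
opening: 0.0796
```

```bash
python3 st.py;python3 - <<'E'
from meas import *
from station import arm
c=arm.capture("wrist");pickle.dump(c,open("w7.pkl","wb"));crop(c,250,50,350,120,7,"pics/w7.png")
report(c,(0,0,512,200)); print(ray(c,0,0)[0])
k=(c["pixels"].max(2)<60).astype(np.uint8)
print(proj(c,[[.4305,-.0097,.11]])*1.5)
c=arm.capture("top");pickle.dump(c,open("t7.pkl","wb"));report(c,(255,165,285,190))
E
```

```text
{'time': 19.65, 'joint_positions': [-0.3794, 0.5071, 1.3901, -0.0002, 1.2457, -0.4068], 'ee_pos': [0.5789, -0.1057, 0.1727], 'contact_force': [0.017, 0.0866, -0.1807], 'torque': [-0.1033, 0.0556, -0.0494], 'opening': 0.0796} yawY 0.0275 tau6 0.006
red 210 px (np.int64(301), np.int64(322), np.int64(79), np.int64(89)) [ 0.6186 -0.026 ] own axis yaw 0.0421 yaw about axes [0.0109, 0.0272, 0.0177]
yel 312 px (np.int64(267), np.int64(299), np.int64(79), np.int64(91)) [ 0.5949 -0.0271] own axis yaw -0.0033 yaw about axes [-0.0021, 0.02, 0.0069]
[ 0.57472029 -0.02688835  0.31880176]
[[-1.15455107 65.72955343]]
red 7 px (np.int64(267), np.int64(268), np.int64(171), np.int64(175)) [ 0.6194 -0.0244] own axis yaw -0.0975 yaw about axes [0.0287, 0.0447, 0.0355]
yel 11 px (np.int64(267), np.int64(268), np.int64(177), np.int64(182)) [ 0.5933 -0.0254] own axis yaw 0.0711 yaw about axes [0.0247, 0.0471, 0.0342]
```

View pics/w7.png

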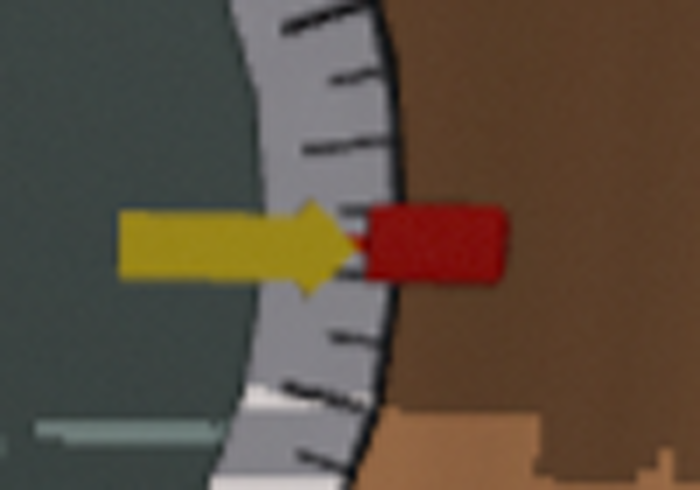

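Seen from straight above, the pointer tip at (365,245) lines up with the red tab, whose centre is at row 244. Next I go back to the knob and grip it.

Emit:
step_arm --newtons 50 --targets '[[[0,0,0],[0.025,-0.0364,0],0.9],[[0,0,0],[0.025,-0.0364,0],0.9],[[0,0,0],[0.025,-0.0364,0],0.9],[[0,0,0],[0.0252,-0.0364,0],0.9],[[0,0,0],[0,0,0],0.9],[[0,0,0],[0,0,0.04],0.9],[[0,0,0],[0,0,0.04],0.9],[[0,0,0],[0,0,0.0125],0.9],[[0,0,0],[0,0,0],0.9],[[0,0,0],[0,0,0],0.3],[[0,0,0],[0,0,0],0.3],[[0,0,0],[0,0,0],0.3],[[0,0,0],[0,0,0],0.3],[[0,0,0],[0,0,0],0.3],[[0,0,0],[0,0,0],0.3]]'

```text
time: 21.62
ee_pos: [0.4315, -0.0094, 0.081]
ee_rot: [[-0.027, 1.0, 0.001], [1.0, 0.027, -0.0], [-0.0, 0.001, -1.0]]
contact_force: [-1.4, 1.1, 5.4]
opening: 0.0429
```

```bash
python3 st.py
```

```text
{'time': 21.625, 'joint_positions': [-0.2947, 0.323, 1.9575, 0.0, 0.8604, -0.3222], 'ee_pos': [0.4315, -0.0094, 0.081], 'contact_force': [-1.3501, 1.1152, 5.4244], 'torque': [0.0113, 0.1762, -0.0113], 'opening': 0.0429} yawY 0.0275 tau6 0.004
```

Emit:
step_arm --targets '[[[0,0,5],[0,0,0],0.3],[[0,0,5],[0,0,0],0.3],[[0,0,5],[0,0,0],0.3]]'

```text
time: 22.0
ee_pos: [0.4313, -0.0094, 0.0808]
ee_rot: [[0.235, 0.972, 0.0], [0.972, -0.235, -0.0], [-0.0, 0.0, -1.0]]
contact_force: [-1.2, 0.7, 3.5]
opening: 0.0431
```

```bash
python3 st.py
```

```text
{'time': 22.0, 'joint_positions': [-0.2947, 0.3233, 1.9578, -0.0001, 0.8604, -0.0575], 'ee_pos': [0.4313, -0.0094, 0.0808], 'contact_force': [-1.1622, 0.6606, 3.5019], 'torque': [-0.0884, 0.1931, -0.034], 'opening': 0.0431} yawY -0.2371 tau6 -0.882
```

Emit:
step_arm --targets '[[[0,0,5],[0,0,0],0.3],[[0,0,5],[0,0,0],0.3],[[0,0,5],[0,0,0],0.3]]'

```text
time: 22.38
ee_pos: [0.4311, -0.0093, 0.0807]
ee_rot: [[0.478, 0.878, -0.0], [0.878, -0.478, 0.0], [-0.0, -0.0, -1.0]]
contact_force: [-1.1, 0.6, 2.5]
opening: 0.0431
```

```bash
python3 st.py
```

```text
{'time': 22.375, 'joint_positions': [-0.2947, 0.3235, 1.9581, -0.0001, 0.8604, 0.2042], 'ee_pos': [0.4311, -0.0093, 0.0807], 'contact_force': [-1.1092, 0.585, 2.4843], 'torque': [-0.0611, 0.2029, -0.0134], 'opening': 0.0431} yawY -0.4989 tau6 -0.881
```

Emit:
step_arm --targets '[[[0,0,5],[0,0,0],0.3],[[0,0,5],[0,0,0],0.3]]'

```text
time: 22.62
ee_pos: [0.431, -0.0093, 0.0805]
ee_rot: [[0.624, 0.782, -0.001], [0.782, -0.624, 0.0], [-0.0, -0.001, -1.0]]
contact_force: [-0.7, 0.9, 0.3]
opening: 0.0433
```

```bash
python3 st.py
```

```text
{'time': 22.625, 'joint_positions': [-0.2946, 0.3236, 1.9583, -0.0, 0.8603, 0.3788], 'ee_pos': [0.431, -0.0093, 0.0805], 'contact_force': [-0.745, 0.8511, 0.3189], 'torque': [-0.021, 0.1227, 0.0908], 'opening': 0.0433} yawY -0.6734 tau6 -0.88
```

Emit:
step_arm --targets '[[[0,0,5],[0,0,0],0.3],[[0,0,5],[0,0,0],0.3]]'

```text
time: 22.88
ee_pos: [0.4309, -0.0092, 0.0804]
ee_rot: [[0.75, 0.662, -0.001], [0.662, -0.75, 0.0], [-0.0, -0.001, -1.0]]
contact_force: [-1.3, 1.7, -0.1]
opening: 0.0432
```

```bash
python3 st.py
```

```text
{'time': 22.875, 'joint_positions': [-0.2946, 0.3238, 1.9585, 0.0001, 0.8603, 0.5533], 'ee_pos': [0.4309, -0.0092, 0.0804], 'contact_force': [-1.2744, 1.7327, -0.0893], 'torque': [-0.0457, 0.1086, 0.0813], 'opening': 0.0432} yawY -0.8479 tau6 -0.879
```

Emit:
step_arm --targets '[[[0,0,5],[0,0,0],0.3],[[0,0,5],[0,0,0],0.3]]'

```text
time: 23.12
ee_pos: [0.4308, -0.0091, 0.0803]
ee_rot: [[0.853, 0.521, -0.001], [0.521, -0.853, 0.001], [-0.001, -0.001, -1.0]]
contact_force: [0.2, 1.8, -2.2]
opening: 0.0431
```

```bash
python3 st.py
```

```text
{'time': 23.125, 'joint_positions': [-0.2945, 0.3239, 1.9587, 0.0002, 0.8602, 0.7278], 'ee_pos': [0.4308, -0.0091, 0.0803], 'contact_force': [0.2371, 1.8313, -2.2014], 'torque': [0.0844, 0.0684, 0.0826], 'opening': 0.0431} yawY -1.0225 tau6 -0.875
```

Emit:
step_arm --targets '[[[0,0,5],[0,0,0],0.3],[[0,0,5],[0,0,0],0.3]]'

```text
time: 23.38
ee_pos: [0.4307, -0.009, 0.0802]
ee_rot: [[0.931, 0.365, -0.001], [0.365, -0.931, 0.001], [-0.001, -0.001, -1.0]]
contact_force: [-0.1, 2.6, -3.5]
opening: 0.0429
```

```bash
python3 st.py
```

```text
{'time': 23.375, 'joint_positions': [-0.2944, 0.3241, 1.9588, 0.0004, 0.8602, 0.9023], 'ee_pos': [0.4307, -0.009, 0.0802], 'contact_force': [-0.0721, 2.5744, -3.4606], 'torque': [0.2107, 0.0139, 0.1164], 'opening': 0.0429} yawY -1.197 tau6 -0.827
```

Wrist torque is starting to rise at about 1.2 rad of tightening, so the bite is here. I'll continue in small measured steps.

Emit:
step_arm --targets '[[[0,0,5],[0,0,0.0007],0.3],[[0,0,5],[0,0,0],0.3]]'

```text
time: 23.62
ee_pos: [0.4307, -0.0089, 0.08]
ee_rot: [[0.98, 0.198, -0.001], [0.198, -0.98, 0.001], [-0.001, -0.001, -1.0]]
contact_force: [-3.6, 4.8, 5.4]
opening: 0.043
```

```bash
python3 st.py
```

```text
{'time': 23.625, 'joint_positions': [-0.2942, 0.3244, 1.959, 0.0004, 0.8597, 1.0767], 'ee_pos': [0.4307, -0.0089, 0.08], 'contact_force': [-3.6146, 4.8004, 5.4285], 'torque': [0.4942, 0.5432, 0.1631], 'opening': 0.043} yawY -1.3712 tau6 -0.732
```

Emit:
step_arm --targets '[[[0,0,5],[0,0,0],0.3],[[0,0,5],[0,0,0],0.3]]'

```text
time: 23.88
ee_pos: [0.4307, -0.0088, 0.0799]
ee_rot: [[1.0, 0.025, -0.001], [0.025, -1.0, 0.001], [-0.001, -0.001, -1.0]]
contact_force: [-2.1, 5.3, 3.3]
opening: 0.043
```

```bash
python3 st.py
```

```text
{'time': 23.875, 'joint_positions': [-0.294, 0.3245, 1.9592, 0.0006, 0.8595, 1.251], 'ee_pos': [0.4307, -0.0088, 0.0799], 'contact_force': [-2.0867, 5.2843, 3.2638], 'torque': [0.6431, 0.4711, 0.3105], 'opening': 0.043} yawY -1.5454 tau6 -0.594
```

Emit:
step_arm --targets '[[[0,0,5],[0,0,0],0.3],[[0,0,5],[0,0,0],0.3]]'

```text
time: 24.12
ee_pos: [0.4306, -0.0087, 0.0798]
ee_rot: [[0.989, -0.148, -0.002], [-0.148, -0.989, 0.001], [-0.002, -0.001, -1.0]]
contact_force: [-1.0, 5.9, 2.1]
opening: 0.0433
```

```bash
python3 st.py
```

```text
{'time': 24.125, 'joint_positions': [-0.2938, 0.3248, 1.9593, 0.0007, 0.8593, 1.4252], 'ee_pos': [0.4306, -0.0087, 0.0798], 'contact_force': [-0.9697, 5.8788, 2.08], 'torque': [0.8548, 0.3574, 0.5475], 'opening': 0.0433} yawY -1.7196 tau6 -0.419
```

Emit:
step_arm --targets '[[[0,0,5],[0,0,0],0.3],[[0,0,5],[0,0,0],0.3]]'

```text
time: 24.38
ee_pos: [0.4307, -0.0085, 0.0797]
ee_rot: [[0.948, -0.317, -0.002], [-0.317, -0.948, 0.001], [-0.002, -0.001, -1.0]]
contact_force: [0.0, 6.6, 0.3]
opening: 0.043
```

```bash
python3 st.py
```

```text
{'time': 24.375, 'joint_positions': [-0.2937, 0.325, 1.9593, 0.001, 0.8591, 1.5995], 'ee_pos': [0.4307, -0.0085, 0.0797], 'contact_force': [0.0321, 6.6368, 0.283], 'torque': [0.985, 0.1765, 0.6627], 'opening': 0.043} yawY -1.8938 tau6 -0.214
```

Emit:
step_arm --targets '[[[0,0,2],[0,0,0],0.3],[[0,0,2],[0,0,0],0.3]]'

```text
time: 24.62
ee_pos: [0.4307, -0.0085, 0.0797]
ee_rot: [[0.925, -0.381, -0.001], [-0.381, -0.925, 0.001], [-0.002, -0.001, -1.0]]
contact_force: [0.8, 6.7, 0.6]
opening: 0.0428
```

```bash
python3 st.py
```

```text
{'time': 24.625, 'joint_positions': [-0.2936, 0.3251, 1.9593, 0.001, 0.859, 1.6674], 'ee_pos': [0.4307, -0.0085, 0.0797], 'contact_force': [0.7946, 6.6876, 0.5964], 'torque': [1.0219, 0.1099, 0.8273], 'opening': 0.0428} yawY -1.9617 tau6 0.436
```

Emit:
step_arm --targets '[[[0,0,0],[0,0,0],0.3],[[0,0,0],[0,0,0],0.3]]'

```text
time: 24.88
ee_pos: [0.4307, -0.0085, 0.0797]
ee_rot: [[0.925, -0.381, -0.001], [-0.381, -0.925, 0.002], [-0.002, -0.001, -1.0]]
contact_force: [0.3, 7.1, 0.5]
opening: 0.043
```

```bash
python3 st.py
```

```text
{'time': 24.875, 'joint_positions': [-0.2937, 0.3251, 1.9593, 0.0014, 0.859, 1.667], 'ee_pos': [0.4307, -0.0085, 0.0797], 'contact_force': [0.259, 7.0956, 0.5225], 'torque': [0.9692, 0.1713, 0.2851], 'opening': 0.043} yawY -1.9617 tau6 0.287
```

Torque peaked at about 0.8 N m. I'll release, lift clear and check.

Emit:
step_arm --targets '[[[0,0,0],[0,-0.001,0],0.3],[[0,0,0],[0,0,0],0.9],[[0,0,0],[0,0,0],0.9],[[0,0,0],[0,0,0],0.9],[[0,0,0],[0,0,0],0.9],[[0,0,0],[0,0,-0.03],0.9],[[0,0,0],[0,0,-0.05],0.9],[[0,0,0],[0,0,-0.05],0.9],[[0,0,0],[0,0,0],0.9],[[0,0,0],[0,0,0],0.9]]'

```text
time: 26.12
ee_pos: [0.4312, -0.0083, 0.2092]
ee_rot: [[0.924, -0.382, -0.001], [-0.382, -0.924, 0.0], [-0.001, 0.0, -1.0]]
contact_force: [0.0, -0.3, 0.3]
opening: 0.0791
```

```bash
python3 st.py;python3 - <<'E'
from meas import *
from station import arm
c=arm.capture("wrist");crop(c,0,0,512,384,1.5,"pics/w8.png")
c=arm.capture("top");pickle.dump(c,open("t8.pkl","wb"));crop(c,210,155,330,245,6,"pics/t8.png");report(c,(255,165,285,190))
c=arm.capture("scene");pickle.dump(c,open("s8.pkl","wb"));crop(c,180,155,300,245,6,"pics/s8.png")
E
```

```text
{'time': 26.125, 'joint_positions': [-0.2924, 0.134, 1.8041, 0.0, 1.2046, 1.6699], 'ee_pos': [0.4312, -0.0083, 0.2092], 'contact_force': [0.0407, -0.3312, 0.3178], 'torque': [0.0468, 0.1651, -0.0386], 'opening': 0.0791} yawY -1.9623 tau6 0.0
red 9 px (np.int64(266), np.int64(268), np.int64(171), np.int64(175)) [ 0.6179 -0.0242] own axis yaw -0.1087 yaw about axes [0.0314, 0.0477, 0.0383]
yel 4 px (np.int64(267), np.int64(267), np.int64(179), np.int64(182)) [ 0.5905 -0.0238] own axis yaw 0.0186 yaw about axes [0.0512, 0.0742, 0.0614]
```

View pics/w8.png

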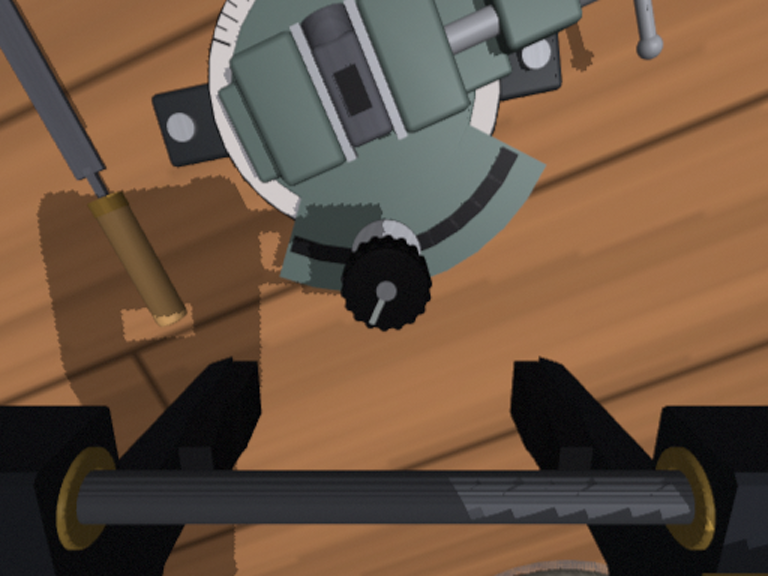

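View pics/s8.png

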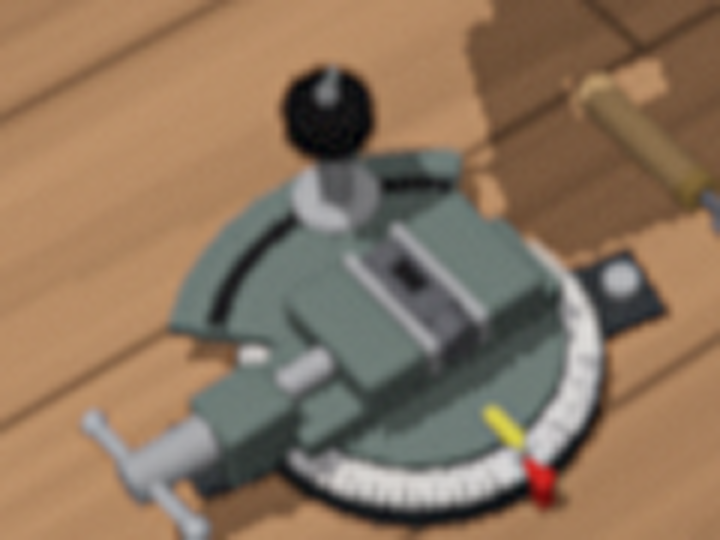

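The pointer appears to line up with the tab. I'll repeat the overhead check from the same view as before.

Emit:
step_arm --targets '[[[0,0,-10.4],[0,0,0],0.9],[[0,0,-10.4],[0,0,0],0.9],[[0,0,-10.4],[0,0,0],0.9],[[0,0,-10.4],[0,0,0],0.9],[[0,0,-10.4],[0,0,0],0.9],[[0,0,-10.4],[0,0,0],0.9],[[0,0,-10.4],[0,0,0],0.9],[[0,0,-10.4],[0,0,0],0.9],[[0,0,-10.4],[0,0,0],0.9],[[0,0,-10.4],[0,0,0],0.9],[[0,0,-10],[0,0,0],0.9],[[0,0,0],[-0.0253,0.0363,0.009],0.9],[[0,0,0],[-0.0253,0.0363,0.009],0.9],[[0,0,0],[-0.0253,0.0363,0.009],0.9],[[0,0,0],[-0.0253,0.0363,0.009],0.9],[[0,0,0],[0,0,0],0.9],[[0,0,0],[0,0,0],0.9]]'

```text
time: 28.4
ee_pos: [0.5789, -0.1052, 0.1733]
ee_rot: [[-0.028, 1.0, -0.002], [1.0, 0.028, 0.001], [0.001, -0.002, -1.0]]
contact_force: [-0.7, 0.4, -0.8]
opening: 0.0793
```

```bash
python3 st.py;python3 - <<'E'
from meas import *
from station import arm
c=arm.capture("wrist");pickle.dump(c,open("w9.pkl","wb"));crop(c,250,50,350,120,7,"pics/w9.png")
report(c,(0,0,512,200)); print(ray(c,0,0)[0])
E
```

```text
{'time': 28.4, 'joint_positions': [-0.3787, 0.5066, 1.3892, 0.0001, 1.2475, -0.4063], 'ee_pos': [0.5789, -0.1052, 0.1733], 'contact_force': [-0.6999, 0.4202, -0.8116], 'torque': [-0.0433, 0.0679, 0.0357], 'opening': 0.0793} yawY 0.0276 tau6 -0.003
red 212 px (np.int64(301), np.int64(321), np.int64(80), np.int64(90)) [ 0.6186 -0.0261] own axis yaw 0.0349 yaw about axes [0.0095, 0.0258, 0.0162]
yel 304 px (np.int64(267), np.int64(299), np.int64(80), np.int64(92)) [ 0.595  -0.0272] own axis yaw -0.004 yaw about axes [-0.0026, 0.0195, 0.0064]
[ 0.57479593 -0.02644611  0.31948493]
```

View pics/w9.png

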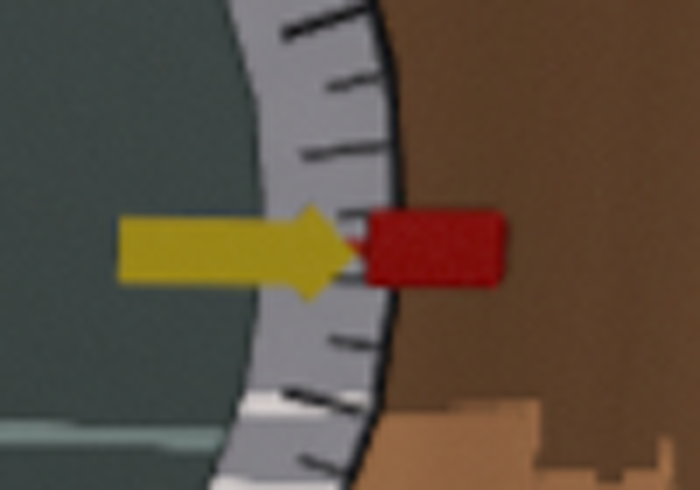

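The head hasn't moved during tightening: tip at (360,251), tab centre at row 249. I'm handing the job in.

```bash
python3 -c "
from station import arm
print(arm.close_job())"
```

```text
the job is handed in; nothing more can be done
None
```

The vise is at the red mark with the knob tightened to roughly 0.8 N m. I handed the job in at about 28 s of the 58 s allowed; no verdict is reported.

- **Slackening:** I turned the knob 1.48 rad counter-clockwise. The nose then moved with only a few newtons, so the clamp was slack.
- **Swinging:** I gripped the nose and swung the head about 0.74 rad in two moves. I then regripped for a final 0.014 rad correction, after an overhead view showed it slightly short of the mark.
- **Tightening:** I felt the bite after about 1.2 rad of clockwise turning and went about 0.8 rad past it. The last moving reading at the wrist was 0.83 N m, with noise of about 0.05.
- **Torque doubt:** The joint torque suggested about 0.78 N m. Your figure of about 1 rad past the bite for 0.8 N m would put it nearer 0.67. All of these are inside 0.6 to 1.0.
- **Final pointer check:** The overhead wrist picture after tightening shows the tip within about 0.01 rad of the tab centre, unchanged by the tightening. The top camera's last reading gave 0.02 to 0.03 rad off. It rested on only 4 yellow pixels, so I trusted the wrist view.
- **Clearance:** The gripper was open and clear of everything. No other contact showed up, and the tools in view lay where they were; I didn't measure each tool's position.

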